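Pull the flat battery pack from the animal-tracking receiver

ROBOT

A 6-joint arm with a two-finger parallel gripper is mounted at the origin on the work surface. World frame = base frame: x ahead of the robot, y to its left, z up, the work surface at z = 0. Lengths are in m, angles in rad, forces in N, time in s.
With the tool pointing down it reaches from about 0.425 to 0.95 m from the base axis. Payload 3.5 kg.
Tool frame: the origin (TCP) lies at the very end of the fingers, on their centre line; the grasp point (between the pads) lies 19 mm behind it; z points along the fingers, y is the line along which they close (so a half turn about z gives the same grasp; the last joint's range is limited). The gripper opens to 85 mm and grips with 20 to 120 N. Pads are 22 mm wide; open, the fingers measure 114 mm over their backs; the gripper's body (76 mm by 85 mm) begins 54 mm behind the grasp point. The pads swing forward as they close: fully open they stand 13 mm farther back than shut.
Start: joints at [-0.15, 0.286, 1.577, -0, 1.279, -0.15], TCP at [0.675, 0, 0.231] pointing down, gripper open.
Joint ranges: [-2.77, 2.77], [-0.9, 2.22], [0.21, 2.48], [-1.53, 4.67], [0.24, 2.81], [-2.84, 2.84]. Speed limits (rad/s): [2.79, 2.79, 3.14, 3.14, 3.14, 3.14].

INTERFACE

Orientations are given as a unit quaternion [x, y, z, w].
In Python, from workcell import robot, cams gives the robot as it stands.
- The arm moves only by the tool jog_arm, never from a script. Its argument "plan" is a list of rows, each a list of 5 numbers: the closure in counts, from 0 (fully open) to 255 (shut), then the shift along the tool's x, y, z in mm, then the turn about the tool's z in rad. A call has 1 to 20 rows; each row shifts and turns the commanded pose from where the row before left it, along the tool's axes as they then stand; what a row does not reach is not made up. A row lasts 1/12 s, in which the tool goes at most 41.7 mm and 7.16 degrees, less where a joint would pass 70% of its speed; a pose out of reach is approached as far as the arm can. A call with a gripper value outside its range is refused whole. The fingers move at their own pace and stop on an object; "squeeze" is the grip in N (left out, the last holds). Time passes only in rows, so rows that do not move let the fingers close. It gives the time, the measured TCP pose, the force, the opening and the grip force at its end, in the units of the state.
- robot.state(): the state, without advancing time (a new reading comes with each control period).
- cams.snapshot(name): name is "scene" or "side" or "wrist"; returns (picture, depth): 384x512x3 uint8, blue, green, red; 384x512 float32, m along the optical axis (not along the pixel's ray), 0 where there is no reading.
- cams.camera_model(name): a dict with "intrinsics" (3x3 intrinsics, pixels), "rvec" (rotation vector, rad) and "tvec" (3), from world to camera coordinates, as OpenCV has them. Camera axes: x right, y down, z forward; pixel columns grow to the right and rows downward; lengths in m; the calibration is good to about 2 mm. A picture is of the moment at which its call begins: read the wrist's pose just before it. camera_model takes no time and is no camera call; for the wrist camera it gives the pose at the moment of the call.
- robot.job_done(): hands the job in; it is judged then, once.
The state is a dict: "time_s": time; "q": joint angles; "joint_velocities": joint speeds; "tau": joint torques, N m; "ee_pos": TCP position; "eef_rot": TCP orientation; "ft_force": force on the tool from outside, world axes, zero at the start; "ft_torque": the same for the moment, N m; "gripper_width": finger opening in m; "grip_force": force on a finger pad.
Only numpy, scipy, OpenCV 4.12 (cv2) and the standard library are available. Lean on these libraries where they do the work, as an engineer would, in place of code of your own. Each camera call takes 0.05 s, during which the arm holds its last target. There are 200 camera calls.

TASK

The battery pack with the red handle in the grey tracking receiver is flat. Slide the yellow-tabbed keeper aside, towards the green-handled pack, draw the red-handled pack out through the front of its bay, and lay it gently, right way up and flat on the floor of the shallow blue tray. Leave the green-handled pack in its bay and do not tip the red one or disturb the other things on the table.

Things in the scene. Friction and masses are not known exactly. Their poses are not given: they have to be found in the camera images.
- receiver: Grey housing on an aluminium base plate, fixed. Origin: on the table under the middle of its front face; +x level into the housing, packs come out towards -x; y along the front. In mm: housing x 0 to 110, y -110 to 110, top z 115; plate 6 thick, x -140 to 110, y -110 to 110, packs stand and slide on it. Two bays open only in front, centred at y +65 and -65, 58 wide, 92 deep, z 6 to 66.
- guard (a point): Middle of the guard: two level steel rods, 8 mm thick, along the receiver's y from -104 to +104 mm, at x = -12 and x = -32 in the receiver's frame, z = 74 (this point: x = -22), joined to the housing at their ends. Guard and housing bar a vertical approach to handles and tab: reach in under it from the front, fingers leaning 35 to 45 degrees from vertical, pointing down and in.
- keeper (a joint): Steel strip across the packs' inner edges (96 mm long, z 9 to 21), sliding along the receiver's y, in m: 0 in the middle, starts within 0.004 of it, from -0.024 to +0.024 (receiver's +y). In the middle it blocks both packs by 10 mm. The pack at y = +65 is free below -0.014, the one at y = -65 above +0.014. Friction about 2 N, stays where left, passes under the handles.
- keeper_tab (a point): Grip point in the keeper's yellow tab, moving with it: a block 14 mm thick along the receiver's y, x -37 to -9 mm in the receiver's frame (this point x = -25), z 9 to 51 mm (this point z = 33).
- red_pack: Flat battery pack: black box 84 mm long (x), 54 wide (y), 56 high, 0.25 to 0.4 kg, red front, label and handle fin. Origin: centre of the box's underside; centre of mass near the box's centre. In its bay its axes are parallel to the receiver's, origin at x = 45, z = 6 mm in the receiver's frame, front face 3 mm behind the housing's. Play: 2 mm either side, 4 mm above.
- red_pack_grip (a point): Grip point in the red handle fin, a plate standing on edge out of the pack's front (-x) face: 12 mm thick along the pack's y, reaching from x = -42 to x = -82 mm, z 18 to 50 mm in the pack's frame; this point is at x = -64, z = 36.
- green_pack: The good battery pack, the same in shape, with green front, label and handle; stays in its bay.
- tray: Shallow blue open tray, fixed, 164 mm long (x), 90 wide (y), 20 high; walls and floor 5 mm thick, so 154 x 80 mm inside. Origin: centre of its underside; inner floor at z = 5 mm. The pack with its handle is 124 mm long: its long axis must lie along the tray's, handle towards either end.
- can_a: Bystander: green can, diameter 62, height 95 mm, loose. Origin: centre of the underside.
- jar_b: Bystander: amber jar, diameter 56, height 85 mm, loose. Origin: centre of the underside.
- screwdriver: Bystander: screwdriver lying along its x, 190 mm long, loose.
- caliper: Bystander: digital caliper lying along its x, 200 mm long, 10 mm thick, loose.
- bowl: Bystander: white bowl, diameter 110, height 45 mm, loose. Origin: centre of the underside.
Not all that is in view belongs to the job. Of the things that look like the tray, the largest one is meant.

How it is judged:
On the way, in this order (a step that is already met when the one before it is completed fails the run):
1. the keeper is slid clear of the red pack (((y of red_pack in the frame of receiver above 0 m and value of joint keeper below -0.014 m) or (y of red_pack in the frame of receiver below 0 m and value of joint keeper above 0.014 m))), for 0.1 s.
2. the red pack is drawn out through the front, wholly out of its bay (x of red_pack in the frame of receiver below -0.045 m), for 0.1 s.
At the end, for the whole second after the job is handed in: The red pack lies at rest in the tray: its underside within 4 mm of the tray's floor, upright within 0.08 rad, inside the walls (origin within 40 mm along and 18 mm across of the tray's centre, long axes within 0.25 rad); the green pack is within 15 mm of where it started (x of red_pack in the frame of tray between -0.04 and 0.04 m and y of red_pack in the frame of tray between -0.018 and 0.018 m and z of red_pack in the frame of tray between 0.002 and 0.009 m and angle between red_pack's own z axis and vertical below 0.08 rad and angle between the x axis of red_pack and the x axis of tray, either way round below 0.25 rad and linear speed of red_pack below 0.02 m/s and distance of green_pack from where it was at the start of the episode below 0.015 m); the robot touches nothing.
It fails at once if the green pack is pulled or pushed more than 15 mm from its place (distance of green_pack from where it was at the start of the episode above 0.015 m).
It fails at once if the red pack is tipped more than 0.6 rad (angle between red_pack's own z axis and vertical above 0.6 rad).
It fails at once if the red pack comes down on the tray's floor faster than 0.5 m/s (dropped or slammed) (x of red_pack in the frame of tray between -0.06 and 0.06 m and y of red_pack in the frame of tray between -0.03 and 0.03 m and z of red_pack in the frame of tray below 0.02 m and linear speed of red_pack above 0.5 m/s).
It fails at once if another thing on the table is moved more than 30 mm (distance of any of can_a, jar_b, screwdriver, caliper, bowl from where it was at the start of the episode above 0.03 m).
It also fails if it takes over 72 s, if anything falls off the work surface, if the arm or the gripper's body presses on something with over 40 N, if the wrist force passes 120 N, or if a joint passes its speed limit or range.

## Working session

There is one attempt and no reset: what is moved stays moved. The work goes in short steps, Python scripts to look and compute and a tool call to move; the robot and the scene stay as the last step left them, time stands still between calls to the robot, and variables do not carry over. Pictures are saved under pics/ and viewed, at most 10 in all, crops included, and the job is handed in when it is done.

Besides the shell and the picture viewer there is one more tool, called as a command line: name --pt "numbers of a row" for each row, then --argument value for the rest. jog_arm: Moves the arm, as the interface text tells. Its arguments: {"type":"object","properties":{"plan":{"type":"array"},"squeeze":{"type":"number"}},"required":["plan"]}

```bash
mkdir -p pics; cat > h.py <<'E'
import numpy as np, cv2
from workcell import robot, cams
from scipy.spatial.transform import Rotation as R
def cam(n):
    m=cams.camera_model(n); return np.array(m["intrinsics"]),cv2.Rodrigues(np.array(m["rvec"],float))[0],np.array(m["tvec"],float).ravel()
def snap(n):
    c=cam(n); p,d=cams.snapshot(n); return p,d,c
def world(d,c):
    K,Rm,t=c; v,u=np.mgrid[:d.shape[0],:d.shape[1]]
    P=np.stack([(u-K[0,2])/K[0,0]*d,(v-K[1,2])/K[1,1]*d,d],-1)
    W=(P-t)@Rm; W[d<=0]=np.nan; return W
E
python3 - <<'E'
from h import *
for n in("scene","side"):
    p,d,c=snap(n); cv2.imwrite(f"pics/{n}0.png",p); np.savez(f"{n}0.npz",p=p,d=d,K=c[0],R=c[1],t=c[2]); print(n,-c[1].T@c[2])
s=robot.state(); print(s)
E
```

```text
scene [0.84968463 0.46092714 1.05694519]
side [-0.05338832 -0.9454655   0.89474667]
{'time_s': 0.1, 'q': array([-1.50001670e-01,  2.87125428e-01,  1.57801085e+00,  1.72331273e-05,
        1.27858998e+00, -1.49969651e-01]), 'joint_velocities': array([-0.00105679, -0.00158874, -0.002509  ,  0.00267376,  0.00126906,
        0.00088274]), 'tau': array([ 1.14915063e-03, -4.07295120e+01, -2.93698221e+01, -1.06323112e-04,
        3.42678482e-03, -4.41654265e-06]), 'ee_pos': array([6.74418062e-01, 1.20578742e-04, 2.30063946e-01]), 'eef_rot': array([ 7.07119461e-01,  7.07093297e-01, -6.26518902e-04, -8.63487276e-04]), 'ft_force': array([ 0.06185322, -0.79459814,  0.2555363 ]), 'ft_torque': array([0.00288997, 0.03674757, 0.02504098]), 'grip_force': 0.0, 'gripper_width': 0.08523909342096983}
```

```bash
python3 -c "
import cv2,numpy as np
cv2.imwrite('pics/both.png',np.vstack([cv2.imread('pics/scene0.png'),cv2.imread('pics/side0.png')])[:, :])
a=cv2.imread('pics/scene0.png');b=cv2.imread('pics/side0.png')
cv2.imwrite('pics/both.png',cv2.resize(np.hstack([a,b]),(800,300)))"
```

```text
(no output)
```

View pics/scene0.png

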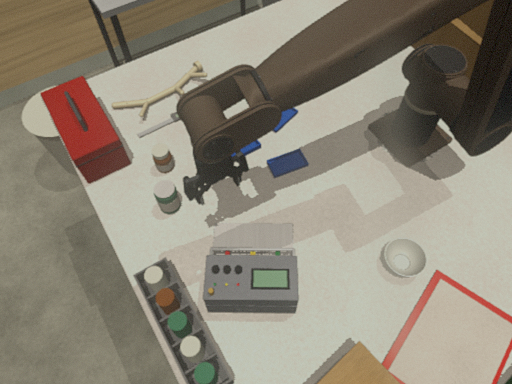

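View pics/side0.png

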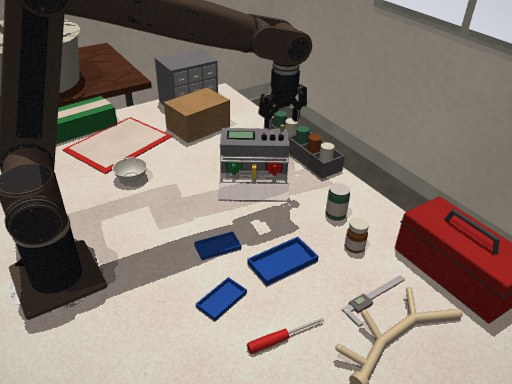

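Side view: three blue trays, at (217,245), (283,260) and (222,298). The largest is (283,260), so I take that one. The receiver is at (255,165), red handle (274,169), green handle (234,169), yellow tab (254,172). Next I measure and enlarge.

```bash
cat > m.py <<'E'
from h import *
for n in("side","scene"):
    z=np.load(f"{n}0.npz"); p,d=z["p"],z["d"]; W=world(d,(z["K"],z["R"],z["t"])); hsv=cv2.cvtColor(p,cv2.COLOR_BGR2HSV)
    for name,lo,hi in(("blue",(105,120,40),(128,255,255)),("red",(0,150,60),(8,255,255)),("red2",(172,150,60),(180,255,255)),("green",(50,100,30),(90,255,255)),("yel",(18,130,80),(32,255,255))):
        m=cv2.inRange(hsv,lo,hi); k,l,s,ce=cv2.connectedComponentsWithStats(m)
        for i in range(1,k):
            if s[i,4]<(12 if name!="blue" else 60):continue
            w=W[l==i]; w=w[np.isfinite(w[:,0])]
            if len(w)<5: continue
            print(n,name,ce[i].round(),s[i,4],"med",np.median(w,0).round(3),"min",np.percentile(w,2,0).round(3),"max",np.percentile(w,98,0).round(3), end=" ")
            if name=="blue": 
                r=cv2.minAreaRect((w[:,:2]*1000).astype(np.float32)); print(np.round(r[0]),np.round(r[1]),round(r[2],1),end="")
            print()
E
python3 m.py; python3 - <<'E'
import cv2,numpy as np
b=cv2.imread('pics/side0.png')
cv2.imwrite('pics/crop1.png',np.vstack([cv2.resize(b[120:205,195:315],None,fx=4,fy=4,interpolation=2)[:, :480],cv2.resize(b[225:325,180:330],(480,250))[:, :480]]))
E
```

```text
side blue [217. 245.] 784 med [ 0.395 -0.111  0.004] min [ 0.338 -0.15  -0.002] max [ 0.449 -0.08   0.014] [ 394. -115.] [ 67. 114.] 81.6
side blue [282. 260.] 1840 med [ 0.51  -0.252  0.005] min [ 0.428 -0.3    0.   ] max [ 0.589 -0.212  0.02 ] [ 510. -255.] [ 96. 166.] 89.8
side blue [221. 298.] 1098 med [ 0.311 -0.277  0.003] min [ 0.254 -0.321 -0.001] max [ 0.367 -0.241  0.014] [ 312. -280.] [117.  65.] 16.8
side red [150. 142.] 211 med [0.465 0.466 0.005] min [0.36  0.424 0.   ] max [0.535 0.672 0.008] 
side red [ 93. 135.] 21 med [0.298 0.638 0.004] min [ 0.263  0.621 -0.002] max [0.335 0.661 0.006] 
side red [ 87. 160.] 254 med [0.227 0.474 0.005] min [0.183 0.385 0.001] max [0.282 0.599 0.009] 
side red [274. 168.] 115 med [0.71  0.081 0.035] min [0.697 0.052 0.01 ] max [0.741 0.103 0.057] 
side red [464. 242.] 4570 med [ 0.836 -0.526  0.128] min [ 0.797 -0.661  0.103] max [ 0.931 -0.38   0.132] 
side red [451. 276.] 2660 med [ 0.8   -0.549  0.05 ] min [ 0.796 -0.67   0.006] max [ 0.843 -0.384  0.091] 
side red [268. 341.] 460 med [ 0.331 -0.446  0.021] min [ 0.289 -0.457  0.
[... 2404 characters left out ...]
 [502. 364.] 163 med [0.292 0.631 0.006] min [0.237 0.609 0.002] max [0.34  0.649 0.009] 
scene red [385. 364.] 26 med [0.523 0.485 0.005] min [0.515 0.477 0.001] max [0.529 0.494 0.008] 
scene yel [461.  28.] 26 med [-0.636 -0.334 -0.085] min [-0.649 -0.364 -0.089] max [-0.62  -0.309 -0.08 ] 
scene yel [470.  32.] 24 med [-0.652 -0.298 -0.085] min [-0.664 -0.322 -0.091] max [-0.625 -0.277 -0.079] 
scene yel [478.  38.] 19 med [-0.645 -0.252 -0.084] min [-0.66  -0.269 -0.09 ] max [0.172 0.144 0.539] 
scene yel [252. 253.] 13 med [0.65  0.097 0.05 ] min [0.644 0.092 0.048] max [0.653 0.101 0.053] 
scene yel [211. 290.] 17 med [0.794 0.155 0.135] min [0.79  0.149 0.131] max [0.797 0.159 0.138]
```

View pics/crop1.png

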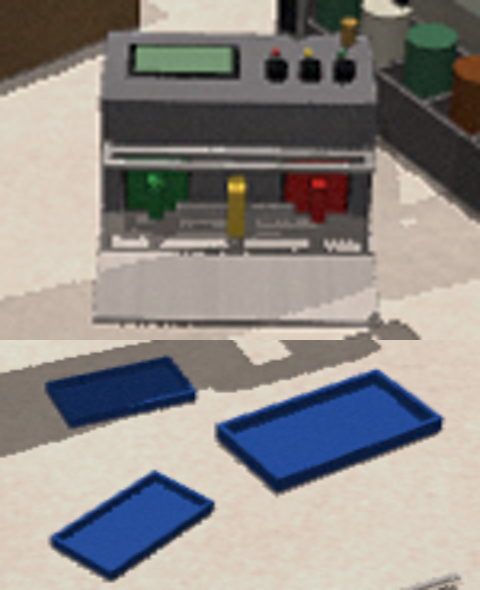

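Crop confirms: green handle left, yellow tab centre, red handle right under the guard; the large tray is the one at (283,260). Now receiver and tray poses.

```bash
cat > m2.py <<'E'
from h import *
A=[];hs={}
for n in("side","scene"):
    z=np.load(f"{n}0.npz"); p,d=z["p"],z["d"]; W=world(d,(z["K"],z["R"],z["t"]))
    hsv=cv2.cvtColor(p,cv2.COLOR_BGR2HSV)
    def sel(lo,hi): return np.all((W>lo)&(W<hi),-1)
    t=sel((.5,.05,.108),(.85,.32,.122)); m=cv2.morphologyEx(t.astype(np.uint8),cv2.MORPH_OPEN,np.ones((3,3)))
    w=W[m>0]; r=cv2.minAreaRect((w[:,:2]*1000).astype(np.float32)); print(n,"top",len(w),w[:,2].mean().round(4),np.round(r[0],1),np.round(r[1],1),round(r[2],2))
    w=W[sel((.5,-.1,.003),(.85,.32,.118))]; r=cv2.minAreaRect((w[:,:2]*1000).astype(np.float32)); print(n,"all",len(w),np.round(r[0],1),np.round(r[1],1),round(r[2],2))
    # guard rods
    w=W[sel((.52,.06,.068),(.80,.16,.082))]; 
    if len(w)>20: print("guardpts",len(w),w[:,2].max().round(3)); 
    # front plane of housing above bays
    w=W[sel((.55,.06,.082),(.75,.16,.104))]; 
    if len(w)>20:
        q=np.polyfit(w[:,0],w[:,1],1); print("front plane slope deg",np.degrees(np.arctan(q[0])).round(2),"y at .65",np.polyval(q,.65).round(4),(w[:,1]-np.polyval(q,w[:,0])).std().round(4))
    # tray rim
    b=cv2.inRange(hsv,(105,120,40),(128,255,255))>0
    w=W[b&sel((.4,-.33,.012),(.62,-.18,.026))]
    if len(w)>30: r=cv2.minAreaRect((w[:,:2]*1000).astype(np.float32)); print("rim",len(w),np.round(r[0],1),np.round(r[1],1),round(r[2],2),w[:,2].max())
    w=W[b&sel((.45,-.29,-.005),(.57,-.22,.01))]; print("floor z",len(w),np.median(w[:,2]))
    for nm,lo,hi in(("red",(0,150,60),(8,255,255)),("green",(50,100,30),(90,255,255)),("yel",(18,130,80),(32,255,255))):
        k=(cv2.inRange(hsv,lo,hi)>0)&sel((.5,.0,.0),(.8,.14,.06)); w=W[k]
        vu=np.argwhere(k)
        print(nm,len(w),"front (low y) :",w[w[:,1]<np.percentile(w[:,1],40)].mean(0).round(4) if len(w) else "")
E
python3 m2.py
```

```text
side top 1164 0.1139 [694.4 167.8] [115.9 219.6] 56.48
side all 5105 [675.4 109. ] [350.6 412.7] 1.31
guardpts 460 0.082
front plane slope deg -32.9 y at .65 0.1326 0.0034
rim 476 [ 510.  -255.5] [166.3  95.3] 0.48 0.023222540370825377
floor z 778 0.003717292786168552
red 113 front (low y) : [0.7106 0.0647 0.0413]
green 38 front (low y) : [0.5927 0.1241 0.0414]
yel 61 front (low y) : [0.6466 0.0901 0.0302]
scene top 4042 0.1152 [697.5 167.6] [112.3 219.9] 56.75
scene all 8070 [675.1 109.9] [419.3 349.7] 89.99
guardpts 247 0.081
rim 49 [ 461.5 -212.5] [65.2 20.2] 16.65 0.023832776293247045
floor z 52 0.005229157250520999
red 10 front (low y) : [0.7037 0.0596 0.0559]
green 8 front (low y) : [0.5955 0.131  0.0565]
yel 13 front (low y) : [0.6503 0.0939 0.0504]
```

Receiver yaw is about 56.8°, its origin about (0.666, 0.122), and the tray is at (0.510, -0.255) with yaw about 0. A row can't command a tilt, so I need to learn how the lean comes about. First I go clear of everything on the receiver's heading, turned to match.

jog_arm --pt "0 0 0 -10 0.115" --pt "0 0 0 -10 0.115" --pt "0 0 0 -10 0.115" --pt "0 0 0 -10 0.115" --pt "0 0 0 -10 0.116" --pt "0 22 -38 -5 0" --pt "0 22 -38 -5 0" --pt "0 22 -38 -5 0" --pt "0 22 -38 -5 0" --pt "0 22 -38 -5 0" --pt "0 22 -38 -5 0" --pt "0 22 -38 -5 0" --pt "0 22 -38 -5 0" --pt "0 22 -38 -5 0" --pt "0 22 -38 -5 0" --pt "0 22 -38 -5 0" --pt "0 22 -38 -5 0" --pt "0 22 -38 -5 0" --pt "0 22 -38 -5 0" --pt "0 22 -38 -5 0"

```text
time_s: 1.77
ee_pos: [0.3923, 0.5552, 0.3516]
eef_rot: [0.879, 0.477, -0.0, 0.0]
ft_force: [0.9, 1.0, 0.6]
gripper_width: 0.0855
grip_force: 0.0
```

jog_arm --pt "0 40 0 0 0" --pt "0 40 0 0 0" --pt "0 40 0 0 0" --pt "0 40 0 0 0" --pt "0 40 0 0 0" --pt "0 40 0 0 0" --pt "0 40 0 0 0" --pt "0 40 0 0 0" --pt "0 40 0 0 0" --pt "0 40 0 0 0"

```text
time_s: 2.6
ee_pos: [0.551, 0.7991, 0.31]
eef_rot: [0.879, 0.477, 0.016, -0.009]
ft_force: [0.3, 0.4, -0.1]
gripper_width: 0.0854
grip_force: 0.0
```

```bash
python3 -c "
from h import *
s=robot.state();print(s['q'].round(3));print(R.from_quat(s['eef_rot']).as_matrix().round(3),s['ee_pos'])"
```

```text
[0.861 1.104 0.221 0.006 1.779 1.439]
[[ 0.544  0.839  0.02 ]
 [ 0.838 -0.545  0.032]
 [ 0.038 -0.001 -0.999]] [0.55099672 0.79905118 0.31004647]
```

Pushing past reach tilts the tool outward (2° so far). I'll keep pushing and watch the lean.

jog_arm --pt "0 40 0 0 0" --pt "0 40 0 0 0" --pt "0 40 0 0 0" --pt "0 40 0 0 0" --pt "0 40 0 0 0" --pt "0 40 0 0 0"

```text
time_s: 3.1
ee_pos: [0.5718, 0.8398, 0.2865]
eef_rot: [0.875, 0.475, 0.082, -0.042]
ft_force: [-0.2, 0.4, 1.2]
gripper_width: 0.0856
grip_force: 0.0
```

```bash
cat > st.py <<'E'
from h import *
s=robot.state();M=R.from_quat(s['eef_rot']).as_matrix();print(s['time_s'],s['q'].round(3),s['ee_pos'].round(4));print(M.round(3),'lean',np.degrees(np.arccos(-M[2,2])).round(2),'az',np.degrees(np.arctan2(M[1,2],M[0,2])).round(1))
E
python3 st.py
```

```text
3.1 [0.869 1.138 0.212 0.019 1.609 1.447] [0.5718 0.8398 0.2865]
[[ 0.535  0.838  0.103]
 [ 0.825 -0.545  0.151]
 [ 0.182  0.004 -0.983]] lean 10.52 az 55.6
```

```bash
python3 -c "
from h import *
for n in('side','scene'):
    z=np.load(n+'0.npz');W=world(z['d'],(z['K'],z['R'],z['t'])).reshape(-1,3)
    for lo,hi in(((.3,.5),(.5,.7)),((.5,.5),(.75,.7)),((.3,.7),(.5,.9)),((.5,.7),(.75,.9)),((.5,.9),(.8,1.2))):
        m=(W[:,:2]>lo).all(1)&(W[:,:2]<hi).all(1);w=W[m]
        print(n,lo,hi,len(w),np.percentile(w[:,2],99).round(3) if len(w) else '')
"
```

```text
side (0.3, 0.5) (0.5, 0.7) 1887 0.076
side (0.5, 0.5) (0.75, 0.7) 2422 0.191
side (0.3, 0.7) (0.5, 0.9) 466 0.078
side (0.5, 0.7) (0.75, 0.9) 852 0.192
side (0.5, 0.9) (0.8, 1.2) 921 -0.031
scene (0.3, 0.5) (0.5, 0.7) 4313 0.012
scene (0.5, 0.5) (0.75, 0.7) 363 0.113
scene (0.3, 0.7) (0.5, 0.9) 0 
scene (0.5, 0.7) (0.75, 0.9) 0 
scene (0.5, 0.9) (0.8, 1.2) 0
```

jog_arm --pt "0 40 0 -10 0" --pt "0 40 0 -10 0" --pt "0 40 0 -10 0" --pt "0 40 0 -10 0" --pt "0 40 0 -10 0" --pt "0 40 0 -10 0"

```text
time_s: 3.6
ee_pos: [0.5786, 0.8582, 0.3419]
eef_rot: [0.867, 0.471, 0.144, -0.074]
ft_force: [-0.2, 0.4, -0.6]
gripper_width: 0.0853
grip_force: 0.0
```

```bash
python3 st.py
```

```text
3.6 [0.872 1.09  0.21  0.032 1.517 1.452] [0.5786 0.8582 0.3419]
[[ 0.515  0.838  0.18 ]
 [ 0.795 -0.546  0.264]
 [ 0.32   0.007 -0.948]] lean 18.64 az 55.7
```

jog_arm --pt "0 40 0 0 0" --pt "0 40 0 0 0" --pt "0 40 0 0 0" --pt "0 40 0 0 0" --pt "0 40 0 0 0" --pt "0 40 0 0 0" --pt "0 40 0 0 0" --pt "0 40 0 0 0" --pt "0 40 0 0 0" --pt "0 40 0 0 0"

```text
time_s: 4.43
ee_pos: [0.5968, 0.8957, 0.3873]
eef_rot: [0.846, 0.46, 0.239, -0.124]
ft_force: [0.0, -0.6, 0.7]
gripper_width: 0.0853
grip_force: 0.0
```

```bash
python3 st.py
```

```text
4.4333 [0.877 1.066 0.211 0.053 1.322 1.454] [0.5968 0.8957 0.3873]
[[ 0.463  0.837  0.291]
 [ 0.719 -0.547  0.429]
 [ 0.518  0.01  -0.855]] lean 31.22 az 55.9
```

jog_arm --pt "0 40 0 5 0" --pt "0 40 0 5 0" --pt "0 40 0 5 0" --pt "0 40 0 5 0" --pt "0 40 0 5 0" --pt "0 40 0 5 0" --pt "0 40 0 5 0"

```text
time_s: 5.02
ee_pos: [0.6069, 0.9162, 0.4299]
eef_rot: [0.826, 0.449, 0.303, -0.158]
ft_force: [-0.3, -0.1, 0.7]
gripper_width: 0.0853
grip_force: 0.0
```

```bash
python3 st.py
```

```text
5.0167 [0.879 1.044 0.211 0.068 1.193 1.452] [0.6069 0.9162 0.4299]
[[ 0.414  0.837  0.358]
 [ 0.646 -0.547  0.532]
 [ 0.642  0.011 -0.767]] lean 39.91 az 56.0
```

Lean 39.9° at heading 56°, just what is needed. Helper for deltas, then head back in front of the receiver.

```bash
cat > to.py <<'E'
import sys
from h import *
O=np.array([.6659,.1217,0]);a=np.radians(56.8);XR=np.array([np.cos(a),np.sin(a),0]);YR=np.array([-np.sin(a),np.cos(a),0])
def rec(x,y,z): return O+x*XR+y*YR+[0,0,z]
def go(*pts):
    s=robot.state();M=R.from_quat(s['eef_rot']).as_matrix();p=s['ee_pos']
    for q in pts:
        d=np.array(q)-p; print(np.round(q,4),"tool mm",(M.T@d*1000).round(1)); p=np.array(q)
E
python3 - <<'E'
from to import *
z=np.array([.358,.532,-.767])
t=rec(-.028,-.001,.036)+.019*z
go((.60,.02,.33),t-.14*z,t-.04*z,t)
E
```

```text
[0.6  0.02 0.33] tool mm [-645.8  483.7 -402.8]
[0.6081 0.0334 0.1288] tool mm [-117.1   -2.8  164.3]
[0.6439 0.0866 0.0521] tool mm [ -0.  -0. 100.]
[0.6582 0.1078 0.0214] tool mm [-0. -0. 40.]
```

jog_arm --pt "100 -27 20 -17 0" --pt "100 -27 20 -17 0" --pt "100 -27 20 -17 0" --pt "100 -27 20 -17 0" --pt "100 -27 20 -17 0" --pt "100 -27 20 -17 0" --pt "100 -27 20 -17 0" --pt "100 -27 20 -17 0" --pt "100 -27 20 -17 0" --pt "100 -27 20 -17 0" --pt "100 -27 20 -17 0" --pt "100 -27 20 -17 0" --pt "100 -27 20 -17 0" --pt "100 -27 20 -17 0" --pt "100 -27 20 -17 0" --pt "100 -27 20 -17 0" --pt "100 -27 20 -17 0" --pt "100 -27 20 -17 0"

```text
time_s: 6.52
ee_pos: [0.6002, 0.2652, 0.3628]
eef_rot: [0.825, 0.45, 0.303, -0.157]
ft_force: [0.8, -0.1, 0.4]
gripper_width: 0.0516
grip_force: 0.0
```

```bash
python3 st.py; python3 - <<'E'
from to import *
M=R.from_quat(robot.state()['eef_rot']).as_matrix();z=M[:,2];print(robot.state()['gripper_width'])
t=rec(-.028,-.001,.036)+.019*z
go((.60,.02,.33),t-.14*z,t-.04*z,t)
E
```

```text
6.5167 [ 0.062 -0.092  1.851  0.642  1.014  0.39 ] [0.6002 0.2652 0.3628]
[[ 0.412  0.837  0.36 ]
 [ 0.647 -0.547  0.531]
 [ 0.642  0.014 -0.767]] lean 39.92 az 55.9
0.05162861105596597
[0.6  0.02 0.33] tool mm [-179.8  133.4 -105.2]
[0.6079 0.0334 0.1288] tool mm [-117.1   -3.6  164.3]
[0.6439 0.0866 0.0521] tool mm [  0.   0. 100.]
[0.6582 0.1078 0.0214] tool mm [-0. -0. 40.]
```

jog_arm --pt "140 -30 22 -17 0" --pt "140 -30 22 -18 0" --pt "140 -30 22 -17 0" --pt "140 -30 22 -18 0" --pt "140 -30 22 -17 0" --pt "140 -30 23 -18 0" --pt "140 -23 -1 33 0" --pt "140 -23 -1 33 0" --pt "140 -23 -1 33 0" --pt "140 -24 -1 33 0" --pt "140 -24 0 32 0" --pt "140 0 0 0 0"

```text
time_s: 7.52
ee_pos: [0.6014, 0.0373, 0.1187]
eef_rot: [0.828, 0.448, 0.296, -0.162]
ft_force: [-1.9, 0.5, -0.7]
gripper_width: 0.0385
grip_force: 0.0
```

```bash
python3 st.py; python3 - <<'E'
from to import *
p,d,c=snap("wrist"); cv2.imwrite("pics/w1.png",p); np.savez("w1.npz",p=p,d=d,K=c[0],R=c[1],t=c[2])
W=world(d,c);hsv=cv2.cvtColor(p,cv2.COLOR_BGR2HSV)
for nm,lo,hi in(("red",(0,150,50),(8,255,255)),("green",(50,100,30),(90,255,255)),("yel",(18,120,60),(32,255,255))):
    k=(cv2.inRange(hsv,lo,hi)>0)&np.all((W>(.5,0,.0))&(W<(.8,.2,.062)),-1); w=(W[k]-O)@np.stack([XR,YR,[0,0,1]],1)
    if len(w)<10: print(nm,len(w));continue
    uv=np.argwhere(k)
    f=w[w[:,0]<-.030]
    print(nm,len(w),uv.mean(0).round(),"rec min/max",np.percentile(w,1,0).round(4),np.percentile(w,99,0).round(4),"front face",len(f),f.mean(0).round(4) if len(f) else'')
M=R.from_quat(robot.state()['eef_rot']).as_matrix();z=M[:,2]
t=rec(-.028,-.001,.036)+.019*z
go(t-.04*z,t)
E
```

```text
7.5167 [-0.378  0.167  2.061  0.862  0.965 -0.329] [0.6014 0.0373 0.1187]
[[ 0.423  0.838  0.345]
 [ 0.645 -0.546  0.534]
 [ 0.636 -0.003 -0.772]] lean 39.5 az 57.1
red 901 [155. 346.] rec min/max [-0.0363 -0.0875  0.0301] [ 0.004  -0.0405  0.0573] front face 226 [-0.0341 -0.0631  0.0514]
green 833 [154. 185.] rec min/max [-0.0366  0.0414  0.0306] [0.0037 0.0881 0.0573] front face 180 [-0.034   0.0641  0.0534]
yel 669 [178. 266.] rec min/max [-0.0367 -0.0082  0.0146] [0.0009 0.0074 0.0525] front face 452 [-0.0351  0.0009  0.0391]
[0.644  0.0865 0.0522] tool mm [ 3.5  6.3 95.5]
[0.6581 0.1079 0.0214] tool mm [-0. -0. 40.]
```

View pics/w1.png

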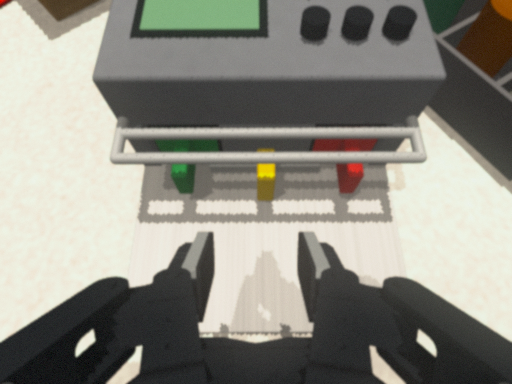

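Wrist view: green fin (183,175), yellow tab (266,178), red fin (350,175), guard in front, pads at (205,265) and (310,265). The frame agrees to about 1 mm. Going in on the tab.

jog_arm --pt "140 2 2 24 0" --pt "140 2 3 24 0" --pt "140 0 0 24 0" --pt "140 0 0 24 0" --pt "140 0 0 20 0" --pt "140 0 0 12 0" --pt "140 0 0 7 0" --pt "140 0 0 0 0"

```text
time_s: 8.23
ee_pos: [0.6615, 0.1069, 0.0276]
eef_rot: [0.826, 0.45, 0.302, -0.157]
ft_force: [-2.2, -1.9, -3.9]
gripper_width: 0.0389
grip_force: 0.0
```

```bash
python3 st.py; python3 - <<'E'
from to import *
s=robot.state();M=R.from_quat(s['eef_rot']).as_matrix();z=M[:,2]
g=s['ee_pos']-.019*z;w=g-O;print("grasp in rec",w@XR,w@YR,w[2],s['ft_force'])
go(rec(-.028,0,.036)+.019*z); print(M.T@XR,M.T@YR)
E
```

```text
8.2333 [-0.221  0.42   1.953  1.019  0.776 -0.409] [0.6615 0.1069 0.0276]
[[ 0.413  0.838  0.358]
 [ 0.648 -0.546  0.53 ]
 [ 0.64   0.013 -0.768]] lean 39.79 az 56.0
grasp in rec -0.026915714262194027 -0.0042716337488954755 0.04222023037496868 [-2.17722289 -1.92573238 -3.9075343 ]
[0.6574 0.1083 0.0214] tool mm [-4.8 -4.4  4. ]
[0.7684499  0.00151015 0.63990818] [ 0.00956803 -0.99991254 -0.00913026]
```

jog_arm --pt "140 -4 -4 4 0" --pt "140 0 0 0 0" --pt "255 0 0 0 0" --pt "255 0 0 0 0" --pt "255 0 0 0 0" --pt "255 0 0 0 0" --pt "255 0 0 0 0" --pt "255 0 0 0 0" --squeeze 40

```text
time_s: 8.9
ee_pos: [0.6579, 0.1089, 0.0225]
eef_rot: [0.826, 0.449, 0.303, -0.158]
ft_force: [-2.9, -1.6, 6.1]
gripper_width: 0.0134
grip_force: 41.4
```

```bash
cat > g.py <<'E'
from to import *
s=robot.state();M=R.from_quat(s['eef_rot']).as_matrix();z=M[:,2]
g=s['ee_pos']-.019*z;w=g-O;print(s['time_s'],"grasp in rec",(w@XR).round(4),(w@YR).round(4),w[2].round(4),"F",s['ft_force'].round(1),"w",s['gripper_width'].round(4),s['grip_force'].round(1))
E
python3 g.py
```

```text
Traceback (most recent call last):
  File "g.py", line 3, in <module>
    g=s['ee_pos']-.019*z;w=g-O;print(s['time_s'],"grasp in rec",(w@XR).round(4),(w@YR).round(4),w[2].round(4),"F",s['ft_force'].round(1),"w",s['gripper_width'].round(4),s['grip_force'].round(1))
                                                                                                                                             ^^^^^^^^^^^^^^^^^^^^^^^^
AttributeError: 'float' object has no attribute 'round'
```

Tab held. Slide it 20 mm towards green (tool -y), then release and back off.

jog_arm --pt "255 0 -3 0 0" --pt "255 0 -4 0 0" --pt "255 0 -4 0 0" --pt "255 0 -4 0 0" --pt "255 0 -4 0 0" --pt "255 0 -1 0 0" --pt "255 0 0 0 0" --pt "255 0 0 0 0"

```text
time_s: 9.57
ee_pos: [0.6414, 0.1196, 0.0225]
eef_rot: [0.826, 0.449, 0.303, -0.157]
ft_force: [-2.1, -4.1, 7.8]
gripper_width: 0.0134
grip_force: 41.8
```

```bash
sed -i "s/s\['gripper_width'\].round(4),s\['grip_force'\].round(1)/s['gripper_width'],s['grip_force']/" g.py; python3 g.py
```

```text
9.5667 grasp in rec -0.0274 0.0195 0.037 F [-2.1 -4.1  7.8] w 0.013378581659833945 41.77848994731903
```

jog_arm --pt "160 0 0 0 0" --pt "160 0 0 0 0" --pt "160 0 0 0 0" --pt "160 0 0 -10 0" --pt "160 0 0 -25 0" --pt "160 0 0 -35 0" --pt "160 0 0 -35 0" --pt "160 0 20 -10 0" --pt "160 0 32 0 0" --pt "160 0 32 0 0" --pt "160 0 0 0 0" --pt "160 0 0 0 0"

```text
time_s: 10.57
ee_pos: [0.6702, 0.0116, 0.1102]
eef_rot: [0.826, 0.449, 0.302, -0.157]
ft_force: [-1.0, 1.0, -0.1]
gripper_width: 0.0317
grip_force: 0.0
```

```bash
python3 g.py; python3 - <<'E'
from to import *
p,d,c=snap("wrist"); cv2.imwrite("pics/w2.png",p)
W=world(d,c);hsv=cv2.cvtColor(p,cv2.COLOR_BGR2HSV)
for nm,lo,hi in(("red",(0,150,50),(8,255,255)),("green",(50,100,30),(90,255,255)),("yel",(18,120,60),(32,255,255))):
    k=(cv2.inRange(hsv,lo,hi)>0)&np.all((W>(.5,0,.0))&(W<(.8,.2,.062)),-1); w=(W[k]-O)@np.stack([XR,YR,[0,0,1]],1)
    if len(w)<10: print(nm,len(w));continue
    f=w[w[:,0]<-.020]
    print(nm,len(w),"front",len(f),np.percentile(f,2,0).round(4),np.percentile(f,98,0).round(4))
M=R.from_quat(robot.state()['eef_rot']).as_matrix();z=M[:,2]
t=rec(-.028,-.0645,.040)+.019*z
go(t)
E
```

```text
10.5667 grasp in rec -0.1019 -0.0637 0.1248 F [-1.   1.  -0.1] w 0.03165320498489299 0.0
red 944 front 289 [-0.0363 -0.0699  0.0378] [-0.0263 -0.0595  0.0573]
green 1517 front 746 [-0.0365  0.0587  0.0303] [-0.0211  0.069   0.0573]
yel 1120 front 927 [-0.0364  0.0127  0.0152] [-0.021   0.0257  0.0523]
[0.7113 0.0731 0.0254] tool mm [  2.8   1.6 111.8]
```

Keeper at about +19 mm, clear. Red fin centred at y = -64.7 mm. Going in.

jog_arm --pt "160 1 1 24 0" --pt "160 1 1 24 0" --pt "160 1 0 24 0" --pt "160 0 0 20 0" --pt "160 0 0 12 0" --pt "160 0 0 7 0" --pt "160 0 0 0 0" --pt "160 0 0 0 0"

```text
time_s: 11.28
ee_pos: [0.7119, 0.0729, 0.0269]
eef_rot: [0.826, 0.45, 0.302, -0.158]
ft_force: [0.7, 0.4, 0.6]
gripper_width: 0.0316
grip_force: 0.0
```

```bash
python3 g.py
```

```text
11.2833 grasp in rec -0.0278 -0.0651 0.0415 F [0.7 0.4 0.6] w 0.03160534031182875 0.0
```

jog_arm --pt "255 0 0 0 0" --pt "255 0 0 0 0" --pt "255 0 0 0 0" --pt "255 0 0 0 0" --pt "255 0 0 0 0" --pt "255 -3.8 0 -3.2 0" --pt "255 -7.7 0 -6.4 0" --pt "255 -7.7 0 -6.4 0" --pt "255 -7.7 0 -6.4 0" --pt "255 0 0 0 0" --squeeze 70

```text
time_s: 12.12
ee_pos: [0.6932, 0.0416, 0.028]
eef_rot: [0.826, 0.449, 0.303, -0.157]
ft_force: [-2.6, -1.1, 8.3]
gripper_width: 0.011
grip_force: 69.6
```

```bash
python3 g.py
```

```text
12.1167 grasp in rec -0.0643 -0.0665 0.0426 F [-2.6 -1.1  8.3] w 0.010982976742452603 69.57050085067749
```

jog_arm --pt "255 -7.7 -0.2 -6.4 0" --pt "255 -7.7 -0.2 -6.4 0" --pt "255 -7.7 -0.2 -6.4 0" --pt "255 -7.7 -0.2 -6.4 0" --pt "255 -7.7 -0.2 -6.4 0" --pt "255 -7.7 -0.2 -6.4 0" --pt "255 -7.7 -0.2 -6.4 0" --pt "255 -7.7 -0.2 -6.4 0" --pt "255 -3.8 0 -3.2 0" --pt "255 0 0 0 0" --pt "255 0 0 0 0"

```text
time_s: 13.03
ee_pos: [0.6453, -0.0285, 0.028]
eef_rot: [0.826, 0.449, 0.303, -0.157]
ft_force: [-1.2, -0.1, 10.2]
gripper_width: 0.0112
grip_force: 69.6
```

```bash
python3 g.py; python3 - <<'E'
from h import *
p,d,c=snap("side"); cv2.imwrite("pics/s2.png",cv2.resize(p[100:330,170:400],None,fx=2.5,fy=2.5))
E
```

```text
13.0333 grasp in rec -0.1492 -0.0648 0.0426 F [-1.2 -0.1 10.2] w 0.011152508371237366 69.5760190486908
```

View pics/s2.png

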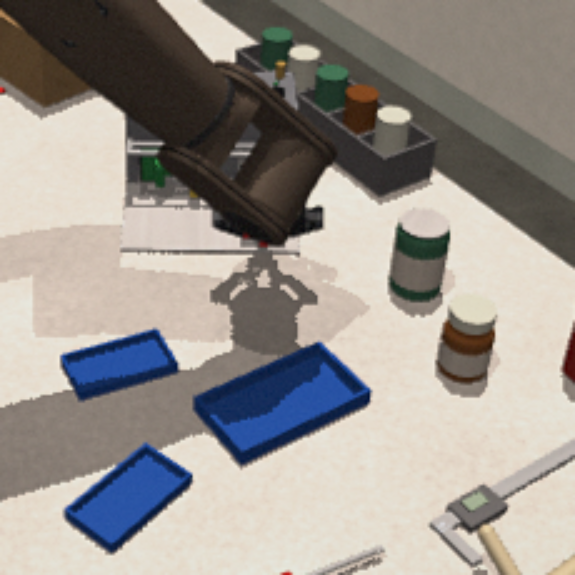

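The pack stands fully out on the plate. Release, back off, then undo the lean at the inner reach limit.

jog_arm --pt "150 0 0 0 0" --pt "150 0 0 0 0" --pt "150 0 0 0 0" --pt "150 0 0 0 0" --pt "150 0 0 -8 0" --pt "150 0 0 -20 0" --pt "150 0 0 -35 0" --pt "150 0 0 -35 0" --pt "150 0 0 0 0"

```text
time_s: 13.83
ee_pos: [0.6121, -0.0835, 0.1075]
eef_rot: [0.826, 0.45, 0.304, -0.153]
ft_force: [0.8, -0.8, 1.1]
gripper_width: 0.0353
grip_force: 0.0
```

```bash
python3 g.py; python3 - <<'E'
from to import *
p,d,c=snap("wrist"); cv2.imwrite("pics/w3.png",p)
go((.5,0,.36),(.24,.36,.36))
E
```

```text
13.8333 grasp in rec -0.2133 -0.067 0.1221 F [ 0.8 -0.8  1.1] w 0.035318813932917345 0.0
[0.5  0.   0.36] tool mm [ 170.1 -133.6 -192.9]
[0.24 0.36 0.36] tool mm [ 126.5 -414.8   95.4]
```

View pics/w3.png

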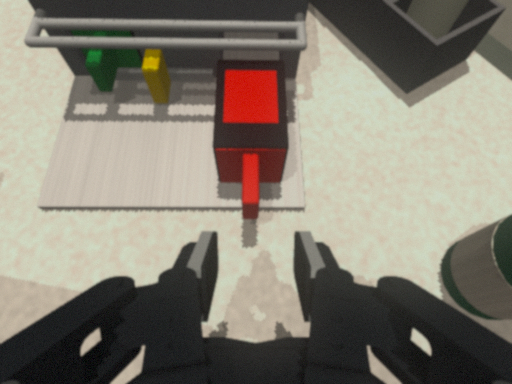

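The red pack stands upright on the plate, label at (250,95) and fin at (250,185); the green pack is still in its bay. Now to the inner limit.

jog_arm --pt "150 0 0 -40 0" --pt "150 21 -17 -24 0" --pt "150 22 -17 -20 0" --pt "150 22 -17 -20 0" --pt "150 22 -17 -20 0" --pt "150 22 -17 -20 0" --pt "150 22 -17 -20 0" --pt "150 22 -17 -20 0" --pt "150 11 -37 8 0" --pt "150 11 -37 8 0" --pt "150 11 -37 8 0" --pt "150 11 -37 8 0" --pt "150 11 -37 8 0" --pt "150 11 -37 8 0" --pt "150 11 -37 8 0" --pt "150 11 -37 8 0" --pt "150 11 -37 8 0" --pt "150 11 -37 8 0" --pt "150 11 -37 8 0"

```text
time_s: 15.47
ee_pos: [0.2473, 0.3353, 0.3442]
eef_rot: [0.826, 0.449, 0.302, -0.157]
ft_force: [-0.2, -0.5, -0.5]
gripper_width: 0.0351
grip_force: 0.0
```

```bash
python3 st.py
```

```text
15.4667 [ 0.505 -0.862  2.385  0.352  1.009  0.984] [0.2473 0.3353 0.3442]
[[ 0.413  0.837  0.358]
 [ 0.647 -0.547  0.532]
 [ 0.641  0.012 -0.768]] lean 39.86 az 56.1
```

jog_arm --pt "150 -23 0 -19 0" --pt "150 -23 0 -19 0" --pt "150 -23 0 -19 0" --pt "150 -23 0 -19 0" --pt "150 -23 0 -19 0" --pt "150 -23 0 -19 0"

```text
time_s: 15.97
ee_pos: [0.254, 0.2941, 0.3555]
eef_rot: [0.838, 0.456, 0.265, -0.145]
ft_force: [0.4, -1.0, 0.2]
gripper_width: 0.0355
grip_force: 0.0
```

```bash
python3 st.py
```

```text
15.9667 [ 0.357 -0.894  2.356  0.379  1.193  0.879] [0.254  0.2941 0.3555]
[[ 0.445  0.84   0.311]
 [ 0.686 -0.543  0.484]
 [ 0.575 -0.001 -0.818]] lean 35.11 az 57.2
```

jog_arm --pt "150 -32 0 -22 0" --pt "150 -32 0 -22 0" --pt "150 -32 0 -22 0" --pt "150 -33 0 -20 0" --pt "150 -33 0 -20 0" --pt "150 -34 0 -19 0" --pt "150 -34 0 -18 0" --pt "150 -35 0 -17 0"

```text
time_s: 16.63
ee_pos: [0.2906, 0.1436, 0.375]
eef_rot: [0.846, 0.472, 0.198, -0.148]
ft_force: [-0.1, -0.2, -1.1]
gripper_width: 0.035
grip_force: 0.0
```

```bash
python3 st.py
```

```text
16.6333 [-0.284 -0.894  2.296  0.496  1.654  0.333] [0.2906 0.1436 0.375 ]
[[ 0.476  0.857  0.196]
 [ 0.74  -0.511  0.437]
 [ 0.475 -0.063 -0.878]] lean 28.62 az 65.8
```

It slid sideways around the base, since the arm plane is offset from the TCP azimuth. I'll move on round so that the arm plane lies along the lean, then push again.

```bash
python3 - <<'E'
from to import *
go((.26,.35,.38),(.0,.44,.36)); M=R.from_quat(robot.state()['eef_rot']).as_matrix(); print(M.T@[-.407,-.913,0])
E
```

```text
[0.26 0.35 0.38] tool mm [ 140.7 -132.    79.8]
[0.   0.44 0.36] tool mm [ -66.6 -267.6    5.8]
[-0.86957156  0.11746416 -0.47881673]
```

jog_arm --pt "150 23 -22 13 0" --pt "150 23 -22 13 0" --pt "150 23 -22 13 0" --pt "150 23 -22 13 0" --pt "150 24 -22 14 0" --pt "150 24 -22 14 0" --pt "150 -8 -33 1 0" --pt "150 -8 -33 1 0" --pt "150 -8 -33 1 0" --pt "150 -8 -33 1 0" --pt "150 -8 -33 1 0" --pt "150 -8 -34 1 0" --pt "150 -9 -34 0 0" --pt "150 -9 -34 0 0"

```text
time_s: 17.8
ee_pos: [-0.0005, 0.4414, 0.3588]
eef_rot: [0.846, 0.471, 0.199, -0.147]
ft_force: [0.9, 1.4, -0.3]
gripper_width: 0.0351
grip_force: 0.0
```

```bash
python3 st.py
```

```text
17.8 [ 1.415 -0.603  2.186 -0.146  1.079  2.007] [-0.0005  0.4414  0.3588]
[[ 0.476  0.857  0.198]
 [ 0.74  -0.512  0.436]
 [ 0.475 -0.061 -0.878]] lean 28.63 az 65.6
```

jog_arm --pt "150 -30 8 -16 0" --pt "150 -30 8 -16 0" --pt "150 -30 8 -16 0" --pt "150 -30 8 -16 0" --pt "150 -30 8 -16 0" --pt "150 -31 8 -14 0" --pt "150 -31 8 -14 0" --pt "150 -31 8 -14 0" --pt "150 -31 8 -12 0"

```text
time_s: 18.55
ee_pos: [-0.155, 0.218, 0.356]
eef_rot: [0.853, 0.467, 0.204, -0.117]
ft_force: [-0.9, 0.5, -0.8]
gripper_width: 0.035
grip_force: 0.0
```

```bash
python3 st.py
```

```text
18.55 [ 2.206 -0.894  2.324 -0.437  1.524  2.754] [-0.155  0.218  0.356]
[[ 0.482  0.843  0.238]
 [ 0.748 -0.537  0.39 ]
 [ 0.457 -0.01  -0.89 ]] lean 27.19 az 58.7
```

Pushing inward against the inner limit is unstable. Pushing outward is stable, so I do it at the opposite heading (-123°), swinging round through the front at height.

```bash
python3 - <<'E'
from to import *
go((0,.44,.4),(.38,.34,.42),(.52,-.08,.42),(.22,-.48,.42),(-.25,-.48,.42)); 
E
```

```text
[0.   0.44 0.4 ] tool mm [260.8  11.1  84.3]
[0.38 0.34 0.42] tool mm [117.4 374.   33.5]
[ 0.52 -0.08  0.42] tool mm [-246.6  343.7 -130.6]
[ 0.22 -0.48  0.42] tool mm [-443.7  -38.2 -227.4]
[-0.25 -0.48  0.42] tool mm [-226.4 -396.4 -111.7]
```

jog_arm --pt "150 37 2 12 0" --pt "150 37 2 12 0" --pt "150 37 2 12 0" --pt "150 37 2 12 0" --pt "150 37 2 12 0" --pt "150 38 1 12 0" --pt "150 38 1 12 0" --pt "150 12 37 3 0" --pt "150 12 37 3 0" --pt "150 12 37 3 0" --pt "150 12 37 3 0" --pt "150 12 37 3 0" --pt "150 12 37 3 0" --pt "150 12 38 4 0" --pt "150 11 38 4 0" --pt "150 11 38 4 0" --pt "150 11 38 4 0"

```text
time_s: 19.97
ee_pos: [0.3836, 0.3392, 0.4187]
eef_rot: [0.853, 0.466, 0.203, -0.117]
ft_force: [-0.3, 0.9, 0.4]
gripper_width: 0.0352
grip_force: 0.0
```

jog_arm --pt "150 -22 31 -12 0" --pt "150 -22 31 -12 0" --pt "150 -22 31 -12 0" --pt "150 -22 31 -12 0" --pt "150 -22 31 -12 0" --pt "150 -22 31 -12 0" --pt "150 -22 31 -12 0" --pt "150 -23 31 -12 0" --pt "150 -23 31 -12 0" --pt "150 -23 31 -12 0" --pt "150 -23 31 -12 0"

```text
time_s: 20.88
ee_pos: [0.5195, -0.0804, 0.4199]
eef_rot: [0.853, 0.466, 0.203, -0.118]
ft_force: [1.2, 0.8, 0.7]
gripper_width: 0.0354
grip_force: 0.0
```

```bash
python3 st.py; python3 - <<'E'
from to import *
go((.22,-.48,.42),(-.25,-.48,.42),(-.38,-.585,.42)); 
E
```

```text
20.8833 [-0.574 -0.201  1.793  0.474  1.566 -0.01 ] [ 0.5195 -0.0804  0.4199]
[[ 0.483  0.843  0.236]
 [ 0.748 -0.537  0.391]
 [ 0.456 -0.012 -0.89 ]] lean 27.15 az 58.8
[ 0.22 -0.48  0.42] tool mm [-443.2  -38.  -226.9]
[-0.25 -0.48  0.42] tool mm [-226.8 -396.4 -111. ]
[-0.38  -0.585  0.42 ] tool mm [-141.2  -53.2  -71.7]
```

jog_arm --pt "150 -34 -3 -17 0" --pt "150 -34 -3 -17 0" --pt "150 -34 -3 -17 0" --pt "150 -34 -3 -17 0" --pt "150 -34 -3 -17 0" --pt "150 -34 -3 -18 0" --pt "150 -34 -3 -18 0" --pt "150 -34 -3 -18 0" --pt "150 -34 -3 -18 0" --pt "150 -34 -3 -18 0" --pt "150 -34 -3 -18 0" --pt "150 -34 -3 -18 0" --pt "150 -35 -3 -18 0"

```text
time_s: 21.97
ee_pos: [0.2171, -0.4794, 0.4219]
eef_rot: [0.853, 0.467, 0.203, -0.118]
ft_force: [1.0, -0.3, 0.3]
gripper_width: 0.0352
grip_force: 0.0
```

jog_arm --pt "150 -19 -33 -9 0" --pt "150 -19 -33 -9 0" --pt "150 -19 -33 -9 0" --pt "150 -19 -33 -9 0" --pt "150 -19 -33 -9 0" --pt "150 -19 -33 -9 0" --pt "150 -19 -33 -9 0" --pt "150 -19 -33 -9 0" --pt "150 -19 -33 -9 0" --pt "150 -19 -33 -10 0" --pt "150 -18 -33 -10 0" --pt "150 -18 -33 -10 0"

```text
time_s: 22.97
ee_pos: [-0.2528, -0.4774, 0.4217]
eef_rot: [0.852, 0.467, 0.204, -0.118]
ft_force: [0.5, -0.8, 0.2]
gripper_width: 0.0354
grip_force: 0.0
```

```bash
python3 st.py; python3 - <<'E'
from to import *
go((-.38,-.585,.42)); 
p,d,c=snap("scene");cv2.imwrite("pics/s3.png",p)
p,d,c=snap("side");print(np.percentile(d[d>0],[1,50]))
E
```

```text
22.9667 [-2.223  0.169  1.425 -0.054  2.021 -1.666] [-0.2528 -0.4774  0.4217]
[[ 0.481  0.844  0.238]
 [ 0.748 -0.536  0.392]
 [ 0.458 -0.011 -0.889]] lean 27.27 az 58.7
[-0.38  -0.585  0.42 ] tool mm [-142.4  -49.6  -70.9]
[0.66282806 1.29825455]
```

View pics/s3.png

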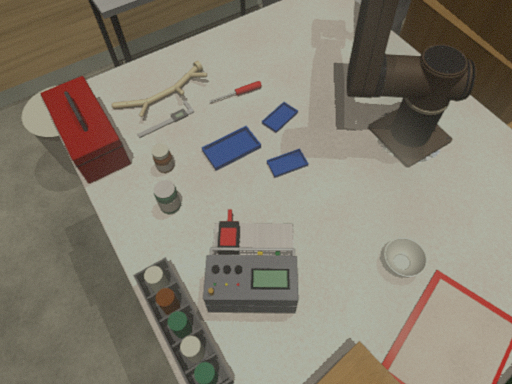

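Scene view: red pack standing on the plate at (228,235), large tray clear at (231,148), everything else in place. Now push outward.

jog_arm --pt "150 -35 1 -18 0" --pt "150 -35 1 -18 0" --pt "150 -35 1 -18 0" --pt "150 -35 1 -18 0" --pt "150 -35 1 -18 0" --pt "150 -35 1 -18 0" --pt "150 -35 1 -18 0" --pt "150 -35 1 -18 0" --pt "150 -35 1 -18 0" --pt "150 -35 1 -18 0" --pt "150 -35 1 -18 0" --pt "150 -35 1 -18 0"

```text
time_s: 24.07
ee_pos: [-0.4123, -0.7427, 0.3703]
eef_rot: [0.859, 0.471, 0.174, -0.1]
ft_force: [-0.1, -1.0, -0.7]
gripper_width: 0.0352
grip_force: 0.0
```

```bash
python3 st.py
```

```text
24.0667 [-2.189  1.067  0.211 -0.035  2.267 -1.639] [-0.4123 -0.7427  0.3703]
[[ 0.495  0.844  0.206]
 [ 0.775 -0.536  0.335]
 [ 0.394 -0.006 -0.919]] lean 23.18 az 58.5
```

jog_arm --pt "150 -36 0.5 -20 0" --pt "150 -36 0.5 -20 0" --pt "150 -36 0.5 -19 0" --pt "150 -36 0.5 -18 0" --pt "150 -37 0.5 -17 0" --pt "150 -37 0.5 -16 0" --pt "150 -37 0.5 -16 0" --pt "150 -37 0.5 -15 0" --pt "150 -37 0.5 -14 0" --pt "150 -37 0.5 -14 0"

```text
time_s: 24.9
ee_pos: [-0.4526, -0.7935, 0.2974]
eef_rot: [0.871, 0.48, 0.097, -0.052]
ft_force: [-0.0, -1.2, 0.5]
gripper_width: 0.0349
grip_force: 0.0
```

```bash
python3 st.py
```

```text
24.9 [-2.197  1.129  0.211 -0.012  2.021 -1.637] [-0.4526 -0.7935  0.2974]
[[ 0.521  0.845  0.119]
 [ 0.825 -0.535  0.182]
 [ 0.218  0.003 -0.976]] lean 12.58 az 56.9
```

jog_arm --pt "150 -34 0 -24 0" --pt "150 -34 0 -22 0" --pt "150 -36 0 -20 0" --pt "150 -36 0 -18 0" --pt "150 -36 0 -17 0" --pt "150 -36 0 -16 0" --pt "150 -37 0 -15 0" --pt "150 -37 0 -14 0"

```text
time_s: 25.57
ee_pos: [-0.4803, -0.818, 0.3106]
eef_rot: [0.876, 0.482, 0.026, -0.009]
ft_force: [-0.3, 0.2, -0.3]
gripper_width: 0.0353
grip_force: 0.0
```

```bash
python3 st.py
```

```text
25.5667 [-2.21   1.109  0.211  0.006  1.875 -1.643] [-0.4803 -0.818   0.3106]
[[ 0.534  0.844  0.037]
 [ 0.844 -0.536  0.04 ]
 [ 0.053  0.01  -0.999]] lean 3.1 az 47.3
```

jog_arm --pt "150 -38 0 -8 0" --pt "150 -38 0 -8 0"

```text
time_s: 25.73
ee_pos: [-0.4889, -0.8279, 0.3018]
eef_rot: [0.876, 0.482, 0.008, 0.002]
ft_force: [-0.0, -0.1, -0.3]
gripper_width: 0.0351
grip_force: 0.0
```

```bash
python3 st.py; python3 - <<'E'
from to import *
# pack pose from saved scene pic after draw: measure now
W=None
p,d,c=snap("scene");W=world(d,c);hsv=cv2.cvtColor(p,cv2.COLOR_BGR2HSV)
k=((cv2.inRange(hsv,(0,150,60),(8,255,255))>0))&np.all((W>(.5,-.12,.03))&(W<(.85,.2,.075)),-1)
w=W[k]; top=w[w[:,2]>.058]; r=cv2.minAreaRect((top[:,:2]*1000).astype(np.float32));print("label",len(top),top.mean(0),r)
f=w[(w[:,2]<.060)];q=(f-O)@np.stack([XR,YR,[0,0,1]],1);print(len(q),np.percentile(q,2,0),np.percentile(q,98,0))
fin=q[q[:,0]<-.123];print("fin",len(fin),fin.mean(0),np.percentile(fin,5,0),np.percentile(fin,95,0))
b=(cv2.inRange(hsv,(105,120,40),(128,255,255))>0)&np.all((W>(.4,-.33,.012))&(W<(.62,-.18,.026)),-1);w=W[b]
print("rim",len(w),cv2.minAreaRect((w[:,:2]*1000).astype(np.float32)))
go((-.25,-.48,.42),(.22,-.48,.42),(.52,-.15,.30),rec(-.132,-.065,.15))
E
```

```text
25.7333 [-2.212  1.118  0.211  0.01   1.826 -1.644] [-0.4889 -0.8279  0.3018]
[[ 0.535  0.844  0.016]
 [ 0.845 -0.535  0.004]
 [ 0.012  0.011 -1.   ]] lean 0.95 az 15.5
label 261 [0.6813248  0.02632287 0.06235078] ((668.0836791992188, 4.1273040771484375), (104.22135162353516, 39.32562255859375), 58.79325866699219)
58 [-0.1496278  -0.08163094  0.05146318] [-0.04958387 -0.04879386  0.05996285]
fin 31 [-0.13696793 -0.06398275  0.05481456] [-0.14949008 -0.0683463   0.05156486] [-0.12517751 -0.06022072  0.05717293]
rim 108 ((512.7860107421875, -253.155029296875), (162.5460205078125, 90.02086639404297), 1.3993606567382812)
[-0.25 -0.48  0.42] tool mm [ 423.6   17.  -114.3]
[ 0.22 -0.48  0.42] tool mm [251.7 396.8   7.9]
[ 0.52 -0.15  0.3 ] tool mm [437.7  75.1 126.9]
[ 0.648  -0.0243  0.15  ] tool mm [172.6  39.1 152.8]
```

Lean is 0.95°. Heading back over the pack for a straight-down regrasp.

jog_arm --pt "150 38 1 -10 0" --pt "150 38 2 -10 0" --pt "150 38 2 -10 0" --pt "150 38 2 -10 0" --pt "150 38 2 -10 0" --pt "150 39 2 -11 0" --pt "150 39 2 -11 0" --pt "150 39 1 -11 0" --pt "150 39 1 -11 0" --pt "150 39 1 -10 0" --pt "150 39 1 -10 0" --pt "150 21 33 1 0" --pt "150 21 33 1 0" --pt "150 21 33 1 0" --pt "150 21 33 1 0" --pt "150 21 33 1 0" --pt "150 21 33 1 0" --pt "150 21 33 1 0" --pt "150 21 33 1 0" --pt "150 21 33 0 0"

```text
time_s: 27.45
ee_pos: [0.0881, -0.5024, 0.415]
eef_rot: [0.876, 0.482, 0.009, 0.001]
ft_force: [-0.1, 0.5, 0.3]
gripper_width: 0.0349
grip_force: 0.0
```

```bash
python3 st.py; python3 - <<'E'
from to import *
go((.22,-.48,.42),(.52,-.15,.30),rec(-.140,-.064,.14))
E
```

```text
27.45 [-1.605 -0.163  1.721  0.017  1.591 -1.039] [ 0.0881 -0.5024  0.415 ]
[[ 0.535  0.844  0.017]
 [ 0.844 -0.536  0.006]
 [ 0.014  0.011 -1.   ]] lean 1.05 az 19.8
[ 0.22 -0.48  0.42] tool mm [89.7 99.4 -2.6]
[ 0.52 -0.15  0.3 ] tool mm [437.6  75.2 127.2]
[ 0.6428 -0.0305  0.14  ] tool mm [164.4  37.9 162.8]
```

jog_arm --pt "150 35 12 8 0" --pt "150 35 12 8 0" --pt "150 35 12 8 0" --pt "150 35 12 8 0" --pt "150 35 12 8 0" --pt "150 35 12 8 0" --pt "150 35 12 8 0" --pt "150 35 12 8 0" --pt "150 35 12 8 0" --pt "150 35 12 8 0" --pt "150 35 11 8 0" --pt "150 35 11 9 0" --pt "150 35 11 9 0" --pt "150 35 11 9 0" --pt "150 35 11 9 0" --pt "150 30 7 20 0" --pt "150 30 7 20 0" --pt "150 25 6 20 0" --pt "150 25 6 20 0" --pt "150 0 0 0 0"

```text
time_s: 29.12
ee_pos: [0.599, -0.0692, 0.2168]
eef_rot: [0.875, 0.483, 0.007, -0.002]
ft_force: [-0.8, 0.3, -1.0]
gripper_width: 0.0351
grip_force: 0.0
```

```bash
python3 st.py; python3 - <<'E'
from to import *
p,d,c=snap("wrist"); cv2.imwrite("pics/w4.png",p)
W=world(d,c);hsv=cv2.cvtColor(p,cv2.COLOR_BGR2HSV)
k=(cv2.inRange(hsv,(0,150,50),(8,255,255))>0)&np.all((W>(.5,-.15,.03))&(W<(.85,.2,.09)),-1); w=W[k]
top=w[w[:,2]>.0595];r=cv2.minAreaRect((top[:,:2]*1000).astype(np.float32));print("label",len(top),r)
fin=w[(w[:,2]<.0595)&(w[:,2]>.045)]
r=cv2.minAreaRect((fin[:,:2]*1000).astype(np.float32));print("fin",len(fin),fin.mean(0),r)
q=(fin-O)@np.stack([XR,YR,[0,0,1]],1);print(np.percentile(q,2,0),np.percentile(q,98,0))
go(rec(-.140,-.064,.14),rec(-.140,-.064,.023))
E
```

```text
29.1167 [-0.289  0.137  1.779  0.013  1.219  0.268] [ 0.599  -0.0692  0.2168]
[[ 0.532  0.846  0.01 ]
 [ 0.846 -0.533  0.01 ]
 [ 0.014  0.003 -1.   ]] lean 0.81 az 46.8
label 3217 ((673.0208129882812, 18.47702407836914), (69.85786437988281, 45.023372650146484), 57.40082550048828)
fin 599 [ 0.64542555 -0.02551965  0.05586437] ((643.877197265625, -26.4141788482666), (38.901824951171875, 43.220855712890625), 56.783843994140625)
[-0.15453058 -0.07463459  0.04852539] [-0.11727465 -0.05337129  0.05774452]
[ 0.6428 -0.0305  0.14  ] tool mm [56.7 15.4 79.8]
[ 0.6428 -0.0305  0.023 ] tool mm [ -1.5  -0.6 117. ]
```

View pics/w4.png

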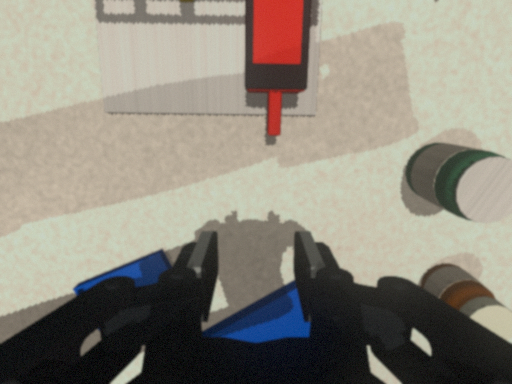

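Wrist view: fin at (275,112), pack squarely on the plate at heading about 57°. Descending on the fin.

jog_arm --pt "150 20 5 20 0" --pt "150 20 5 20 0" --pt "150 17 5 25 0" --pt "150 0 0 30 0" --pt "150 0 0 30 0" --pt "150 0 0 30 0" --pt "150 0 0 18 0" --pt "150 0 0 0 0" --pt "150 0 0 0 0"

```text
time_s: 29.92
ee_pos: [0.6451, -0.0326, 0.0509]
eef_rot: [0.876, 0.482, 0.009, 0.001]
ft_force: [0.6, -0.1, 1.0]
gripper_width: 0.0351
grip_force: 0.0
```

```bash
python3 g.py; python3 - <<'E'
from to import *
go(rec(-.139,-.064,.023))
E
```

```text
29.9167 grasp in rec -0.1408 -0.0669 0.0699 F [ 0.6 -0.1  1. ] w 0.03513765174734595 0.0
[ 0.6433 -0.0297  0.023 ] tool mm [ 1.1 -3.4 27.9]
```

jog_arm --pt "150 1 -3 10 0" --pt "150 0 0 10 0" --pt "150 0 0 8 0" --pt "150 0 0 0 0" --pt "255 0 0 0 0" --pt "255 0 0 0 0" --pt "255 0 0 0 0" --pt "255 0 0 0 0" --pt "255 0 0 0 0" --pt "255 0 0 0 0" --squeeze 110

```text
time_s: 30.75
ee_pos: [0.6445, -0.0292, 0.0234]
eef_rot: [0.876, 0.482, 0.01, 0.002]
ft_force: [0.8, -0.0, 2.0]
gripper_width: 0.011
grip_force: 107.2
```

```bash
python3 g.py; python3 st.py
```

```text
30.75 grasp in rec -0.1383 -0.0645 0.0424 F [ 0.8 -0.   2. ] w 0.01098987334367511 107.23737716674805
30.75 [-0.206  0.449  1.78   0.013  0.896  0.351] [ 0.6445 -0.0292  0.0234]
[[ 0.535  0.844  0.018]
 [ 0.844 -0.536  0.006]
 [ 0.015  0.012 -1.   ]] lean 1.11 az 19.3
```

jog_arm --pt "255 -5 0 -1 0" --pt "255 -10 0 0 0" --pt "255 -10 0 0 0" --pt "255 -10 0 0 0" --pt "255 -5 0 -3 0" --pt "255 0 0 -6 0" --pt "255 0 0 -8 0" --pt "255 0 0 -10 0" --pt "255 0 0 -10 0" --pt "255 0 0 -10 0" --pt "255 0 0 -10 0" --pt "255 0 0 -8 0" --pt "255 0 0 0 0" --pt "255 0 0 0 0"

```text
time_s: 31.92
ee_pos: [0.622, -0.0634, 0.0892]
eef_rot: [0.876, 0.482, 0.01, 0.002]
ft_force: [-0.1, -0.8, -2.1]
gripper_width: 0.0106
grip_force: 107.1
```

```bash
python3 g.py; python3 st.py; python3 - <<'E'
from to import *
p,d,c=snap("wrist"); W=world(d,c);hsv=cv2.cvtColor(p,cv2.COLOR_BGR2HSV)
k=(cv2.inRange(hsv,(0,150,50),(8,255,255))>0)&np.all((W>(.5,-.2,.06))&(W<(.85,.2,.2)),-1)
k=cv2.erode(k.astype(np.uint8),np.ones((5,5)))>0; w=W[k]
if len(w)>50:
    print(len(w)); q=w@np.stack([XR,YR,[0,0,1]],1); lab=q[q[:,2]>np.percentile(q[:,2],40)]
    # plane fit of label
    lab=q[q[:,0]>q[:,0].max()-.06]; A=np.c_[lab[:,:2],np.ones(len(lab))]; s=np.linalg.lstsq(A,lab[:,2],rcond=None); print("tilt slope x,y",s[0][:2],"z mean",lab[:,2].mean(), "res",np.sqrt(s[1]/len(lab)))
E
```

```text
31.9167 grasp in rec -0.1792 -0.0643 0.1082 F [-0.1 -0.8 -2.1] w 0.010588842909250624 107.09995150566101
31.9167 [-0.268  0.319  1.814  0.013  0.992  0.29 ] [ 0.622  -0.0634  0.0892]
[[ 0.535  0.845  0.019]
 [ 0.845 -0.535  0.006]
 [ 0.015  0.013 -1.   ]] lean 1.14 az 17.5
21128
tilt slope x,y [-0.0009533  -0.00735863] z mean 0.1285827704996878 res [0.00064453]
```

Pack is held level and clear. Turn it to line up with the tray.

jog_arm --pt "255 0 0 -3 0.05" --pt "255 0 0 0 0.1" --pt "255 0 0 0 0.1" --pt "255 0 0 0 0.1" --pt "255 0 0 0 0.1" --pt "255 0 0 0 0.1" --pt "255 0 0 0 0.1" --pt "255 0 0 0 0.1" --pt "255 0 0 0 0.1" --pt "255 0 0 0 0.1" --pt "255 0 0 0 0.04" --pt "255 0 0 0 0"

```text
time_s: 32.97
ee_pos: [0.6205, -0.0631, 0.0899]
eef_rot: [1.0, 0.007, 0.007, -0.004]
ft_force: [-0.7, -0.2, -1.5]
gripper_width: 0.0103
grip_force: 107.1
```

```bash
python3 st.py; cat > pk.py <<'E'
from to import *
p,d,c=snap("wrist"); W=world(d,c);hsv=cv2.cvtColor(p,cv2.COLOR_BGR2HSV);s=robot.state();T=s['ee_pos']
k=(cv2.inRange(hsv,(0,150,50),(8,255,255))>0)&np.all((W>T+[0,-.1,-.02])&(W<T+[.15,.1,.08]),-1)
w=W[k]; lab=w[w[:,2]>w[:,2].max()-.006]; r=cv2.minAreaRect((lab[:,:2]*1000).astype(np.float32)); print("label",len(lab),r,"z",lab[:,2].mean())
A=np.c_[lab[:,:2],np.ones(len(lab))]; print("slopes",np.linalg.lstsq(A,lab[:,2],rcond=None)[0][:2])
go((.4465,-.2550,T[2]))
E
python3 pk.py
```

```text
32.9667 [-0.268  0.317  1.815  0.013  0.998  1.281] [ 0.6205 -0.0631  0.0899]
[[ 1.     0.015  0.015]
 [ 0.015 -1.     0.007]
 [ 0.015 -0.007 -1.   ]] lean 0.94 az 27.0
label 23845 ((668.1271362304688, -62.62391662597656), (90.74191284179688, 48.571876525878906), 0.8374922871589661) z 0.1291887656893386
slopes [0.00107503 0.01201209]
[ 0.4465 -0.255   0.09  ] tool mm [-177.3  189.    -4. ]
```

jog_arm --pt "255 -7 7 0 0" --pt "255 -14 15 0 0" --pt "255 -14 15 0 0" --pt "255 -14 15 0 0" --pt "255 -14 15 0 0" --pt "255 -14 15 0 0" --pt "255 -14 15 0 0" --pt "255 -14 15 0 0" --pt "255 -14 15 0 0" --pt "255 -14 15 0 0" --pt "255 -14 15 0 0" --pt "255 -14 15 0 0" --pt "255 -14 15 0 0" --pt "255 -3 2 0 0" --pt "255 0 0 0 0" --pt "255 0 0 0 0"

```text
time_s: 34.35
ee_pos: [0.4462, -0.255, 0.0869]
eef_rot: [1.0, 0.008, 0.009, -0.003]
ft_force: [0.9, 0.7, -2.3]
gripper_width: 0.0104
grip_force: 107.4
```

```bash
python3 st.py; python3 pk.py; python3 - <<'E'
from h import *
p,d,c=snap("side");W=world(d,c);hsv=cv2.cvtColor(p,cv2.COLOR_BGR2HSV)
b=(cv2.inRange(hsv,(105,120,40),(128,255,255))>0)&np.all((W>(.4,-.33,.0))&(W<(.62,-.18,.026)),-1);w=W[b]
print("rim",len(w),cv2.minAreaRect((w[:,:2]*1000).astype(np.float32)))
cv2.imwrite("pics/s5.png",cv2.resize(p[170:320,170:370],None,fx=3,fy=3))
E
```

```text
34.35 [-0.725  0.099  2.082  0.02   0.952  0.819] [ 0.4462 -0.255   0.0869]
[[ 1.     0.015  0.017]
 [ 0.015 -1.     0.007]
 [ 0.017 -0.007 -1.   ]] lean 1.06 az 21.6
label 26 ((456.8299255371094, -311.54302978515625), (3.1957623958587646, 0.7833489775657654), 70.8344955444336) z 0.16507732959007232
slopes [ 3.09149206 -1.54168296]
[ 0.4465 -0.255   0.087 ] tool mm [-0.   0.2 -0. ]
rim 1546 ((509.5793151855469, -254.78256225585938), (94.708251953125, 166.22862243652344), 89.72176361083984)
```

View pics/s5.png

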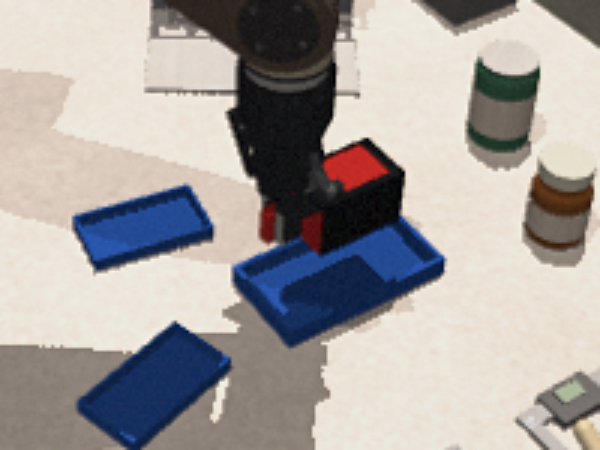

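Side crop: the pack hangs level over the tray's long axis, handle towards the near-left end. Lower gently.

jog_arm --pt "255 0 0 8 0" --pt "255 0 0 10 0" --pt "255 0 0 10 0" --pt "255 0 0 10 0" --pt "255 0 0 8 0" --pt "255 0 0 6 0" --pt "255 0 0 4 0" --pt "255 0 0 3 0" --pt "255 0 0 2 0" --pt "255 0 0 1 0" --pt "255 0 0 0 0" --pt "255 0 0 0 0"

```text
time_s: 35.45
ee_pos: [0.4477, -0.255, 0.0254]
eef_rot: [1.0, 0.008, 0.009, -0.003]
ft_force: [-0.6, 0.5, -1.6]
gripper_width: 0.0105
grip_force: 107.4
```

jog_arm --pt "255 0 0 1 0" --pt "255 0 0 1 0" --pt "255 0 0 1 0" --pt "255 0 0 1 0" --pt "255 0 0 0 0" --pt "255 0 0 0 0"

```text
time_s: 35.95
ee_pos: [0.4477, -0.2548, 0.0223]
eef_rot: [1.0, 0.008, 0.008, -0.003]
ft_force: [-3.6, 2.9, 7.3]
gripper_width: 0.0105
grip_force: 108.9
```

Contact. Release and lift off.

jog_arm --pt "220 0 0 0 0" --pt "190 0 0 0 0" --pt "160 0 0 0 0" --pt "150 0 0 0 0" --pt "150 0 0 0 0" --pt "150 0 0 -8 0" --pt "150 0 0 -15 0" --pt "150 0 0 -25 0" --pt "150 0 0 -30 0" --pt "150 0 0 -30 0" --pt "150 0 0 -30 0" --pt "150 -10 0 -30 0" --pt "150 -10 0 -30 0" --pt "150 0 0 0 0"

```text
time_s: 37.12
ee_pos: [0.4259, -0.2587, 0.2265]
eef_rot: [1.0, 0.008, 0.013, 0.001]
ft_force: [1.5, -0.1, 0.2]
gripper_width: 0.0353
grip_force: 0.0
```

```bash
python3 st.py; python3 - <<'E'
from h import *
for n in("wrist","scene","side"):
    p,d,c=snap(n);W=world(d,c);hsv=cv2.cvtColor(p,cv2.COLOR_BGR2HSV)
    k=(cv2.inRange(hsv,(0,150,50),(8,255,255))>0)&np.all((W>(.42,-.33,.052))&(W<(.65,-.18,.075)),-1);w=W[k]
    if len(w)>30:
        lab=w[w[:,2]>np.median(w[:,2])-.004]; print(n,cv2.minAreaRect((lab[:,:2]*1000).astype(np.float32)),lab[:,2].mean(),np.linalg.lstsq(np.c_[lab[:,:2],np.ones(len(lab))],lab[:,2],rcond=None)[0][:2])
    if n=="side": cv2.imwrite("pics/s6.png",cv2.resize(p[110:350,170:410],None,fx=2.4,fy=2.4))
E
```

```text
37.1167 [-0.758 -0.121  2.02   0.017  1.221  0.792] [ 0.4259 -0.2587  0.2265]
[[ 1.     0.015  0.026]
 [ 0.016 -1.    -0.003]
 [ 0.026  0.003 -1.   ]] lean 1.52 az -5.9
wrist ((504.2700500488281, -253.72976684570312), (71.84781646728516, 41.078819274902344), 1.2993847131729126) 0.06176886443619756 [ 3.79832316e-03 -7.12518296e-06]
scene ((490.67364501953125, -255.15892028808594), (96.19556427001953, 39.82773208618164), 1.0595691204071045) 0.06122016145148923 [0.01529537 0.02857414]
side ((484.7760925292969, -253.44537353515625), (116.4962158203125, 44.78166961669922), 1.4838358163833618) 0.05978163863194006 [ 0.02433007 -0.00726969]
```

View pics/s6.png

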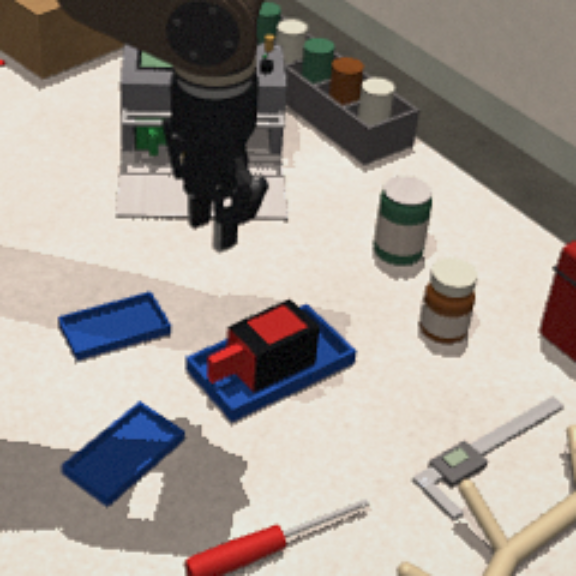

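The pack lies flat in the large tray with its top at 61–62 mm, level, and the gripper is clear. Handing in.

```bash
python3 -c "
from h import *
print(robot.job_done())"
```

```text
the job is handed in; nothing more can be done
None
```

The red pack lies flat and upright in the large blue tray, the keeper was slid about 19 mm towards the green pack, the green pack stayed in its bay, and the job was handed in at about 37 s; no verdict was returned.

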